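# Lean a thin-layer plate in the developing tank

## Task

Take the fresh white-coated glass plate out of the rack and lean it in the open glass developing tank: its foot on the ledge of the dark steel foot rail and against the rail's lip, its bare back resting on the long wall on the robot's side, square to that wall, white face towards the middle of the tank. Hold it only by its two side edges and never touch the white coating; bring its foot gently up against the rail and down on the ledge while you still hold it, then let it lean back on the wall. Leave the other plates, the bottle and the flask where they stand.

Things in the scene. Friction and masses are not known exactly. Their poses are not given: they have to be found in the camera images.
- plate: Fresh plate, the only white-coated one in the rack: 50 mm wide, 160 mm tall, glass 4 mm + coating 1.5 mm, about 0.1 kg. Origin: centre of its foot. x points out of the white face, y along its width, z up its length. Glass back at x = -2.75 mm, white face at +2.75. Starts upright in any rack slot, foot 8 mm above the bench, facing within 45 degrees of the way it must face in the tank. Grip its side edges near the top.
- coating: The white coating on that plate (fixed to it), 44 mm wide, 156 mm tall, 1.5 mm thick: it keeps 3 mm clear of the side edges, 3 mm of the top and 1 mm of the foot. Origin: centre of its lower end. Axes as the plate's. Must not be touched by the fingers.
- plate_foot (a point): Point on the plate: middle of the lower edge of its white face (plate x +2.75, y 0, z 0 mm). This edge goes against the lip of the foot rail.
- plate_top (a point): Point on the plate: middle of the upper edge of its bare glass back (plate x -2.75, y 0, z 160 mm). This edge rests on the tank wall.
- tank: Open glass developing tank, fixed: 102 (x) by 220 (y) by 170 mm high, walls 5, floor 6 mm thick, white rim. Origin: centre of its underside. Inner faces: long walls x = -46, +46 mm, end walls y = -105, +105 mm. The plate leans on the long wall at x = -46 mm (the robot's side), top towards -x, white face to +x. All is rigid: contact shows only as force.
- support: Steel support on the tank floor, origin and axes there as the tank's: thin rails at the end walls (|y| > 95 mm) carry a dark L-shaped foot rail along y: lip 14 mm high, 4 mm thick; before it, towards -x, a ledge 8 mm deep, 3.5 mm thick. Clamped elsewhere each time: lip face 38 to 60 mm from the -x wall. Not in this pose: look or feel for it. The plate leans 0.2 to 0.35 rad accordingly.
- rack: Aluminium plate rack, fixed: base 150 mm (x) by 90 mm (y) by 8 mm thick; three slots at x = -45, 0 and +45 mm, each 8 mm wide and 55 mm long (along y), with guides that reach 80 mm above the bench beside the plates' side edges. Origin: centre of its underside. A plate standing in it has its x and y along the rack's.
- used_plate: Used plate, same size, stained brown by iodine, origin as the fresh plate's, standing in another slot of the rack; stays there.
- bare_plate: Uncoated plate, clear greenish glass 50 x 160 x 4 mm, origin at the centre of its foot, standing in another slot of the rack; stays there.
- bottle0: Amber bottle, the one nearest the robot, 56 mm across, 115 mm high; origin under its centre. Leave it alone.
- flask: Conical glass flask, 82 mm across, 114 mm high; origin under its centre. Leave it alone.
Not all that is in view belongs to the job. Leave any purple look-alike of the rack alone.

How it is judged:
By the outcome, as a careful person would: the job done as asked, in the order asked, and still so for the second after the job is handed in, with the robot touching nothing.
It also fails if it takes over 45 s, if anything falls off the work surface, if the arm or the gripper's body presses on something with over 40 N, if the wrist force passes 120 N, or if a joint passes its speed limit or range.

## Robot

A 6-joint arm with a two-finger parallel gripper is mounted at the origin on the work surface. World frame = base frame: x ahead of the robot, y to its left, z up, the work surface at z = 0. Lengths are in mm, angles in rad, forces in N, time in s.
With the tool pointing down it reaches from about 275 to 1000 mm from the base axis. Payload 8.4 kg.
Tool frame: the origin (TCP) lies midway between the tips of the shut fingers; the grasp point (between the pads) lies 19 mm behind it (r.grip_point_offset is the distance from the TCP to the grasp point, in mm); z points along the fingers, x is the direction in which the jaws open and shut, and the axes are right-handed (so a half turn about z gives the same grasp; the last joint's range is limited). The gripper opens to 85 mm and grips with 20 to 120 N. Pads are 22 mm wide; open, the fingers measure 114 mm over their backs; the gripper's body (76 mm by 85 mm) begins 54 mm behind the grasp point. The pads swing forward as they close: fully open they stand 13 mm farther back than shut.
Start: joints at [1.228, 0.353, 1.633, -0, 1.155, -0.002], TCP at [208.899, 589.058, 231.281] pointing down, gripper open.
Joint ranges: [-2.63, 2.63], [-0.92, 2.1], [0.06, 2.66], [-1.3, 4.44], [0, 2.69], [-3.02, 3.02]. Speed limits (rad/s): [2.22, 2.22, 2.79, 3.14, 3.14, 3.14].

## Interface

Orientations are given as [roll, pitch, yaw] about the fixed x, y, z axes, in that order (R = Rz(yaw) Ry(pitch) Rx(roll)).
In Python, from rig import monitor, vision, sign_off, r gives the robot as it stands.
- The arm moves only by the shell command python3 -m inch 'ROWS' [FORCE]. ROWS is JSON, a list of rows, each an object with "dp": the shift along the tool's x, y, z in mm, a list of three; "angular": the turn, a rotation vector about the tool's x, y, z in rad, a list of three; "fingers": the closure in counts, from 0 (fully open) to 255 (shut). A call has 1 to 12 rows; each row is the pose to reach, as a shift and turn from the pose commanded when the call began, along the tool's axes at that moment; what a row does not reach only later rows make up. A row lasts 1/12 s, in which the tool goes at most 41.7 mm and 7.16 degrees, less where a joint would pass 70% of its speed; a pose out of reach is approached as far as the arm can. A call with a gripper value outside its range is refused whole. The fingers move at their own pace and stop on an object; FORCE is the grip in N (left out, the last holds). Time passes only in rows, so rows that repeat a pose let the fingers close. It gives the time, the measured TCP pose, the force and the opening at its end, in the units of the state.
- monitor.sense(): the state, without advancing time (a new reading comes with each control period).
- vision.grab_frame(name): name is "scene" or "top" or "wrist"; returns (picture, depth): 480x640x3 uint8, blue, green, red; 480x640 float32, mm along the optical axis (not along the pixel's ray), 0 where there is no reading.
- vision.camera_params(name): a dict with "fx", "fy", "cx", "cy" (pixels), "R" (3x3) and "t" (3): a world point X has camera coordinates R X + t. Camera axes: x right, y down, z forward; pixel columns grow to the right and rows downward; lengths in mm; the calibration is good to about 2 mm. A picture is of the moment at which its call begins: read the wrist's pose just before it. camera_params takes no time and is no camera call; for the wrist camera it gives the pose at the moment of the call.
- sign_off(): hands the job in, once; it reports no verdict.
The state is a dict: "clock": time; "qpos": joint angles; "qvel": joint speeds; "joint_efforts": joint torques, N m; "eef_pos": TCP position; "tcp_rot": TCP orientation; "contact_force": force on the tool from outside, world axes, zero at the start; "wrist_torque": the same for the moment, N m; "opening": opening from 0.0 (shut) to 1.0 (fully open).
Only numpy, scipy, OpenCV 4.12 (cv2) and the standard library are available. Lean on these libraries where they do the work, as an engineer would, in place of code of your own. Each camera call takes 0.05 s, during which the arm holds its last target.

## Working session

There is one attempt and no reset: what is moved stays moved. The work goes in short steps, Python scripts to look and compute and a shell command to move; the robot and the scene stay as the last step left them, time stands still between calls to the robot, and variables do not carry over. Pictures are saved under pics/ and viewed, and the job is handed in when it is done.

```bash
ls; mkdir -p pics
python3 - <<'E'
from rig import monitor, vision, r
import cv2,numpy as np
print(monitor.sense()); print(r.grip_point_offset)
for n in ["scene","top","wrist"]:
    p,d=vision.grab_frame(n); cv2.imwrite(f"pics/{n}0.png",p); np.savez(f"pics/{n}0.npz",p=p,d=d,**vision.camera_params(n)); print(n,vision.camera_params(n))
E
```

```text
pics
{'clock': 0.0, 'qpos': array([ 1.22760365e+00,  3.53660313e-01,  1.63412325e+00,  1.87212849e-05,
        1.15516160e+00, -2.40312067e-03]), 'qvel': array([ 0.00045863,  0.00039476, -0.00151085,  0.00083538,  0.00088621,
        0.00110812]), 'joint_efforts': array([ 5.60173557e-04, -6.05237103e+01, -3.42088187e+01,  1.08225527e-04,
        8.93724005e-03, -4.69328529e-05]), 'eef_pos': array([208.73701477, 588.62759618, 230.55872214]), 'tcp_rot': array([-3.14157229e+00,  1.35246811e-03,  1.22999922e+00]), 'contact_force': array([-0.63928247, -0.62292041,  0.66492401]), 'wrist_torque': array([ 0.0031498 ,  0.00445674, -0.01882881]), 'opening': 0.9980689654701934}
18.700000000000003
scene {'fx': 525.5677316051297, 'fy': 525.5677316051297, 'cx': 316.52560046461707, 'cy': 238.51924795763105, 'R': array([[-0.24719681,  0.9689278 , -0.00852433],
       [ 0.70850196,  0.17474063, -0.6837329 ],
       [-0.66099827, -0.1750561 , -0.72968257]]), 't': array([ 108.96275015, -299.17634558, 1569.8531691 ])}
top {'fx': 519.5608105222028, 'fy': 519.5608105222028, 'cx': 318.00430102370996, 'cy': 238.0485137569772, 'R': array([[-0.00545337, -0.99997839, -0.00367028],
       [-0.99614637,  0.00575369, -0.08751743],
       [ 0.08753666,  0.00317887, -0.99615623]]), 't': array([   5.83742404,  492.88892081, 1147.52234909])}
wrist {'fx': 419.9960918921295, 'fy': 419.9960918921295, 'cx': 314.3431746251559, 'cy': 238.4530059878078, 'R': array([[ 0.33457294,  0.94236823, -0.00175278],
       [ 0.90913799, -0.32228437,  0.26381985],
       [ 0.24805055, -0.0898605 , -0.96457038]]), 't': array([-624.16724252,  -34.8446983 ,  378.35459167])}
```

View pics/scene0.png

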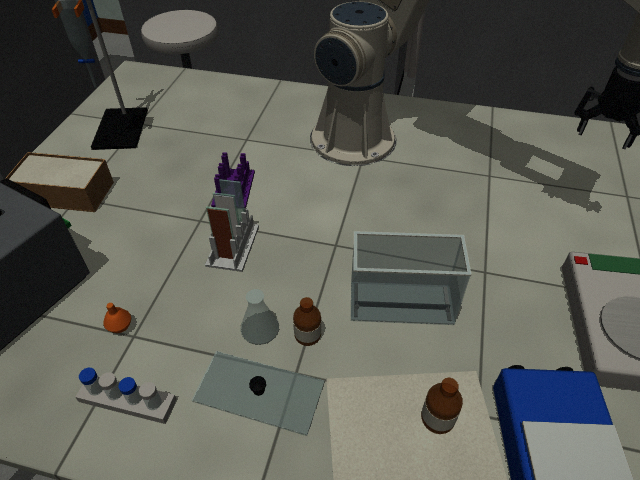

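View pics/top0.png

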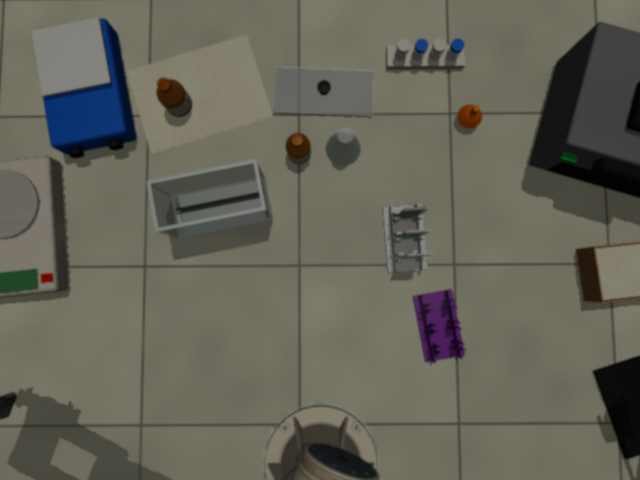

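View pics/wrist0.png

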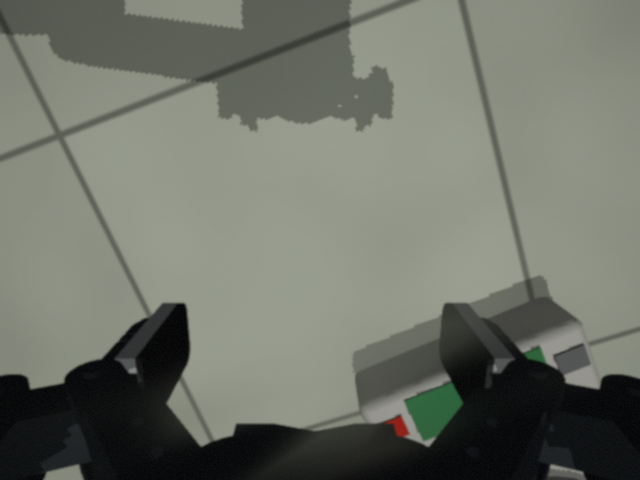

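Run:
```python
import cv2,numpy as np
s=cv2.imread("pics/scene0.png");t=cv2.imread("pics/top0.png")
a=cv2.resize(s[140:290,180:300],None,fx=4,fy=4,interpolation=cv2.INTER_CUBIC)
b=cv2.resize(t[195:285,365:445],None,fx=600/90,fy=600/90,interpolation=cv2.INTER_CUBIC)[:, :310]
b=cv2.resize(t[195:285,375:440],None,fx=4.8,fy=6,interpolation=cv2.INTER_CUBIC)
im=np.zeros((600,480+b.shape[1],3),np.uint8);im[:600,:480]=a;im[:b.shape[0],480:]=b
cv2.imwrite("pics/crop1.png",im)
a=cv2.resize(s[220:335,340:480],None,fx=4,fy=4,interpolation=cv2.INTER_CUBIC)
b=cv2.resize(t[150:250,140:280],None,fx=4,fy=4,interpolation=cv2.INTER_CUBIC)
cv2.imwrite("pics/crop2.png",a);cv2.imwrite("pics/crop3.png",b)
```

```text
(no output)
```

View pics/crop1.png

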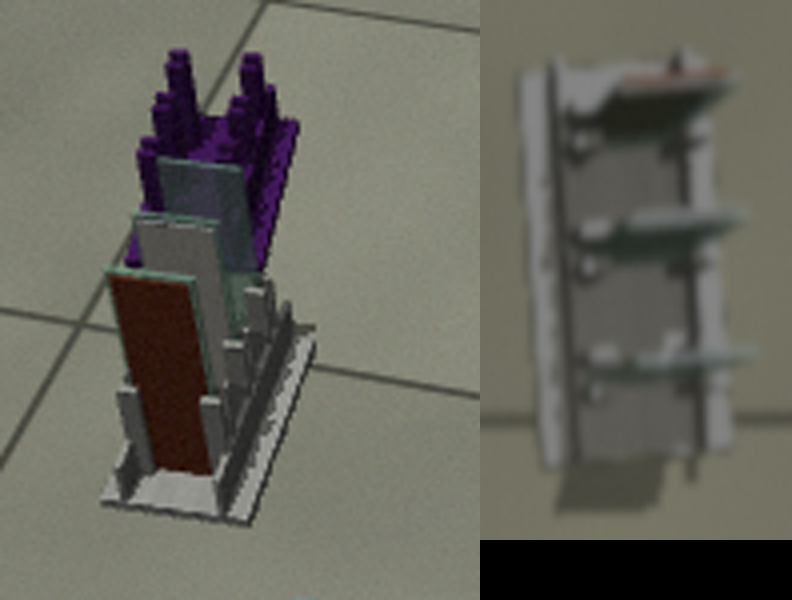

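View pics/crop2.png

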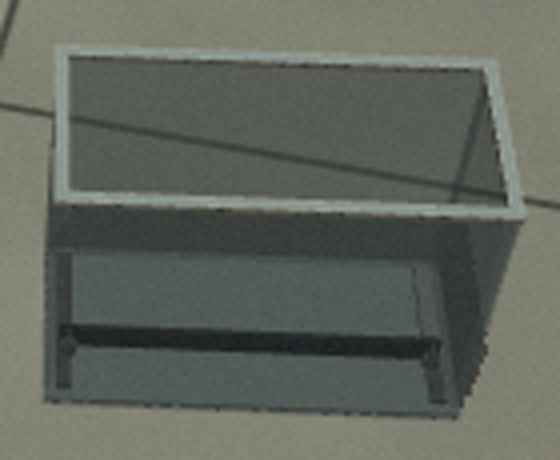

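View pics/crop3.png

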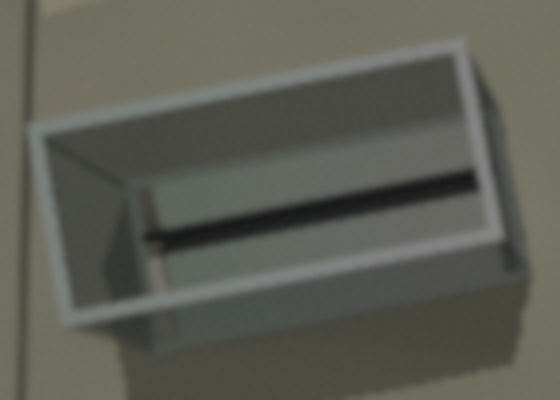

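```bash
cat > h.py <<'E'
import numpy as np,cv2
def load(n):
    z=np.load(f"pics/{n}.npz"); return z
def cast(c,uv,z):
    uv=np.atleast_2d(uv).astype(float)
    R,t=c["R"],c["t"]; o=-R.T@t
    d=np.c_[(uv[:,0]-c["cx"])/c["fx"],(uv[:,1]-c["cy"])/c["fy"],np.ones(len(uv))]@R
    return o+d*((z-o[2])/d[:,2])[:,None]
def proj(c,X):
    Y=np.atleast_2d(X)@c["R"].T+c["t"]; return np.c_[c["fx"]*Y[:,0]/Y[:,2]+c["cx"],c["fy"]*Y[:,1]/Y[:,2]+c["cy"]]
def tri(cs,uvs):
    A=[];b=[]
    for c,uv in zip(cs,uvs):
        R,t=c["R"],c["t"];o=-R.T@t
        d=np.array([(uv[0]-c["cx"])/c["fx"],(uv[1]-c["cy"])/c["fy"],1])@R;d/=np.linalg.norm(d)
        P=np.eye(3)-np.outer(d,d);A.append(P);b.append(P@o)
    return np.linalg.lstsq(np.vstack(A),np.hstack(b),rcond=None)[0]
E
python3 - <<'E'
from h import *
S=load("scene0");T=load("top0")
np.set_printoptions(precision=1,suppress=True)
def rect(P):
    c=P.mean(0); print(c)
    for i in range(4):
        e=P[(i+1)%4]-P[i]; print("  L",np.linalg.norm(e),"ang",np.degrees(np.arctan2(e[1],e[0])))
tc=np.array([[30,127],[465,38],[502,240],[66,325]])/4-.5+[140,150]
sc=np.array([[55,45],[497,60],[525,217],[55,203]])/4-.5+[340,220]
rect(cast(T,tc,170));rect(cast(S,sc,170))
# lip top (z=20) line ; scene crop rail upper edge back
sr=np.array([[75,325],[440,340]])/4-.5+[340,220]; print("scene rail far edge z20",cast(S,sr,20),cast(S,sr,9.5))
sr=np.array([[75,345],[440,357]])/4-.5+[340,220]; print("scene rail near edge z20",cast(S,sr,20))
tr=np.array([[160,231],[475,170]])/4-.5+[140,150]; print("top rail far edge (z20)",cast(T,tr,20))
tr=np.array([[160,248],[475,188]])/4-.5+[140,150]; print("top near edge (z9.5)",cast(T,tr,9.5))
# plate tops: scene crop (x/4+180,y/4+140), top crop ((x-480)/4.8+375, y/6+195)
s=lambda x,y:(x/4-.5+180,y/4-.5+140); t=lambda x,y:((x-480)/4.8-.5+375,y/6-.5+195)
for n,uv in dict(whiteL=s(135,216),whiteR=s(218,225),brL=s(108,272),brR=s(195,281),bareL=s(160,160),bareR=s(242,169)).items(): print(n,cast(S,uv,168))
# rack base corners z=8 in scene; 
for uv in [s(101,499),s(250,520),s(316,340)]: print("base",cast(S,uv,8))
for uv in [t(520,70),t(540,465),t(733,450),t(705,60)]: print("baseT",cast(T,uv,8))
for uv in [t(740,215),t(735,80),t(757,352)]: print("topR",cast(T,uv,168))
E
```

```text
[566.7 223.9 170. ]
  L 220.0956472138367 ang -78.58245804277094
  L 103.26088380156777 ang -169.52313087880987
  L 218.33821095958672 ang 100.7988891614162
  L 100.88952799858095 ang 11.460089184426995
[567.6 223.1 170. ]
  L 222.93661955344956 ang 101.13375504142483
  L 102.41324132472417 ang 10.75532805430114
  L 221.46006014570926 ang -78.31052966166251
  L 104.56207039952986 ang -168.42208527771544
scene rail far edge z20 [[598.5 133.5  20. ]
 [561.1 325.3  20. ]] [[590.8 132.5   9.5]
 [553.  326.5   9.5]]
scene rail near edge z20 [[611.5 136.1  20. ]
 [572.3 326.2  20. ]]
top rail far edge (z20) [[565.  316.7  20. ]
 [598.9 138.3  20. ]]
top near edge (z9.5) [[556.7 319.4   9.5]
 [590.3 139.5   9.5]]
whiteL [[ 498.5 -218.2  168. ]]
whiteR [[ 494.5 -171.2  168. ]]
brL [[ 543.8 -215.4  168. ]]
brR [[ 539.2 -167.6  168. ]]
bareL [[ 450.9 -222.3  168. ]]
bareR [[ 447.2 -174.5  168. ]]
base [[ 572.8 -235.5    8. ]]
base [[ 566.9 -145.5    8. ]]
base [[ 418.8 -155.3    8. ]]
baseT [[ 566.5 -145.6    8. ]]
baseT [[ 416.1 -152.6    8. ]]
baseT [[ 421.2 -243.6    8. ]]
baseT [[ 569.8 -233.8    8. ]]
topR [[ 494.  -215.3  168. ]]
topR [[ 538.7 -214.3  168. ]]
topR [[ 449.  -221.2  168. ]]
```

```bash
python3 -m inch '[{"dp":[-20,30,-10],"angular":[0,0,-0.05],"fingers":0},{"dp":[-45,65,-20],"angular":[0,0,-0.1],"fingers":0},{"dp":[-67,98,-31],"angular":[0,0,-0.15],"fingers":0},{"dp":[-89,132,-42],"angular":[0,0,-0.2],"fingers":0},{"dp":[-111,165,-52],"angular":[0,0,-0.25],"fingers":0},{"dp":[-133,198,-63],"angular":[0,0,-0.3],"fingers":0},{"dp":[-155,231,-73],"angular":[0,0,-0.35],"fingers":0},{"dp":[-177,264,-84],"angular":[0,0,-0.4],"fingers":0},{"dp":[-200,297,-94],"angular":[0,0,-0.45],"fingers":0},{"dp":[-222,330,-105],"angular":[0,0,-0.5],"fingers":0},{"dp":[-240,358,-114],"angular":[0,0,-0.535],"fingers":0},{"dp":[-254,377,-119],"angular":[0,0,-0.535],"fingers":0}]' 40
python3 -m inch '[{"dp":[0,0,0],"angular":[0,0,0],"fingers":0},{"dp":[0,0,0],"angular":[0,0,0],"fingers":0},{"dp":[0,0,0],"angular":[0,0,0],"fingers":0}]'
cat > snap.py <<'E'
import sys
from rig import monitor, vision
import cv2,numpy as np
tag=sys.argv[1]
np.set_printoptions(precision=4,suppress=True)
s=monitor.sense();print({k:s[k] for k in("clock","eef_pos","tcp_rot","contact_force","opening","qpos")})
for n in sys.argv[2:]:
    c=vision.camera_params(n); p,d=vision.grab_frame(n); cv2.imwrite(f"pics/{n}{tag}.png",p); np.savez(f"pics/{n}{tag}.npz",p=p,d=d,**c)
E
python3 snap.py 1 wrist
```

```text
clock: 1.15
eef_pos: [481.1, 221.3, 351.4]
tcp_rot: [3.14, 0.0, 1.766]
contact_force: [-0.4, 0.1, 0.5]
opening: 0.996
clock: 1.4
eef_pos: [478.8, 223.9, 349.8]
tcp_rot: [-3.141, -0.0, 1.764]
contact_force: [-0.0, 0.5, -0.1]
opening: 1.001
{'clock': 1.4, 'eef_pos': array([478.8065, 223.8827, 349.8066]), 'tcp_rot': array([-3.1406, -0.0002,  1.7644]), 'contact_force': array([-0.0014,  0.4528, -0.0525]), 'opening': 1.0014326839968963, 'qpos': array([ 0.4342,  0.1054,  1.6885,  0.0005,  1.3485, -1.3303])}
```

View pics/wrist1.png

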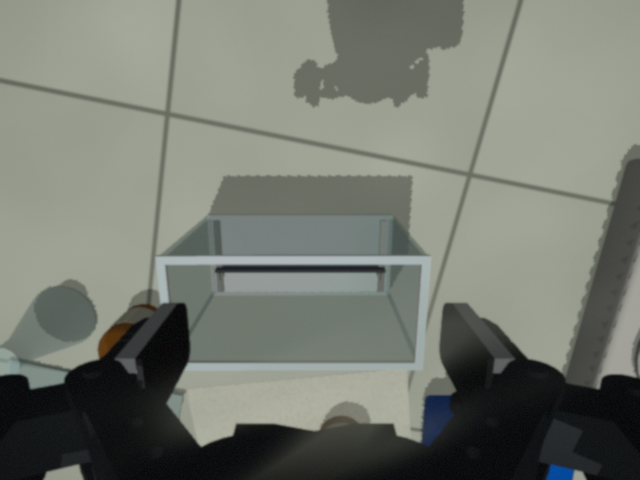

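Run:
```python
from h import *
np.set_printoptions(precision=1,suppress=True)
W=load("wrist1");p=W["p"]
cv2.imwrite("pics/c4.png",cv2.resize(p[205:375,150:440],None,fx=2.7,fy=3.4,interpolation=cv2.INTER_CUBIC))
g=p[:,:,:].mean(2)
for c in (230,260,300,340,375): print(c,g[255:285,c-2:c+3].mean(1).round().astype(int))
```

```text
230 [128 157 176 182 183 182 183 181 169 136  88  51  35  31  37  46  62 100
 137 150 151 151 151 151 151 151 151 151 151 151]
260 [126 157 176 182 183 183 183 181 169 136  87  51  36  30  36  47  62 100
 136 149 151 151 151 151 151 151 151 151 151 151]
300 [127 158 176 182 182 182 182 181 169 137  88  52  36  31  38  48  63 101
 137 150 151 151 151 152 151 152 151 151 151 151]
340 [126 157 176 181 181 181 181 179 169 136  88  52  36  32  38  47  63 100
 135 148 150 150 150 150 150 150 150 149 149 149]
375 [126 157 175 179 180 179 180 178 168 136  89  53  37  32  39  47  59  86
 115 129 134 138 140 141 141 141 140 139 139 138]
```

View pics/c4.png

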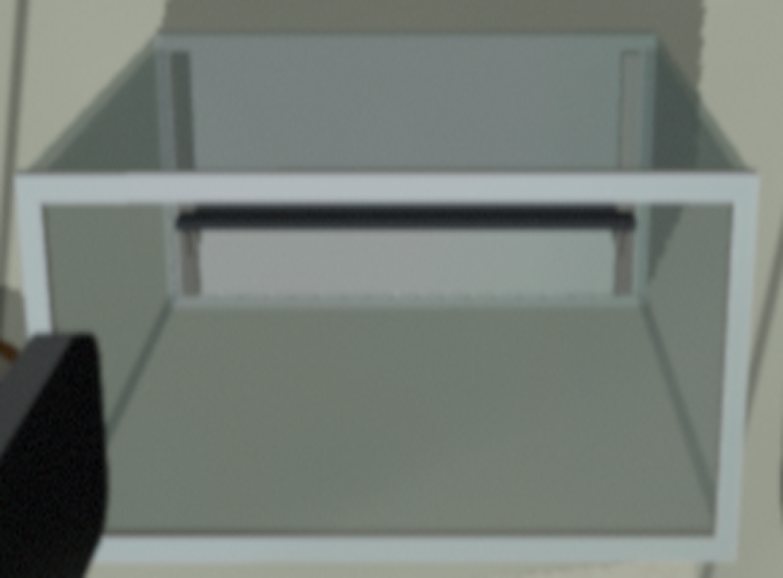

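Run:
```python
from h import *
np.set_printoptions(precision=2,suppress=True)
W=load("wrist1");p=W["p"];g=p.mean(2)
# rim robot-side outer edge row at several columns
for c in (175,200,240,300,350,400,415):
    col=g[235:262,c-1:c+2].mean(1); d=np.diff(col); print(c,col.round().astype(int)[-14:])
C=cast(W,[[157,257],[431,257],[424,369],[163,369]],170);print(C, C.mean(0))
for i in range(4):
    e=C[(i+1)%4]-C[i];print(np.linalg.norm(e),np.degrees(np.arctan2(e[1],e[0])))
a=np.radians(11.1);X=np.array([np.cos(a),np.sin(a)]);Y=np.array([-X[1],X[0]])
o=np.array([567.2,223.5])
for nm,uv,z in (("rim in far",[300,257],170),("rim inner robot",[300,263.5],170),("lip outer z20",[300,272.3],20),("lip?",[300,270],20),("ledge",[300,265],9.5)):
    q=cast(W,uv,z)[0];print(nm,q,(q[:2]-o)@X,(q[:2]-o)@Y)
```

```text
175 [ 97  93  91  90  89  89  92 111 146 171 179 180 180 180]
200 [ 90  90  90  90  90  90  95 121 157 175 181 182 181 182]
240 [125 125 124 125 125 123 120 128 157 177 182 183 183 183]
300 [125 125 125 124 124 121 115 127 158 176 182 182 183 182]
350 [123 123 124 123 123 120 114 126 157 175 180 181 181 181]
400 [ 79  78  78  79  79  80  88 120 156 173 177 178 177 177]
415 [ 94  91  91  91  91  90  94 121 155 173 176 176 176 176]
[[539.76 106.28 170.  ]
 [497.39 322.67 170.  ]
 [597.25 343.6  170.  ]
 [640.83 121.14 170.  ]] [568.81 223.42 170.  ]
220.49742479451209 101.07810981385865
102.03398761030152 11.836851270704683
226.68580157464982 -78.91611242015954
102.16248201849805 -171.63576623446454
rim in far [517.64 219.22 170.  ] -49.45244075881692 5.342261980797446
rim inner robot [523.06 220.23 170.  ] -43.94217931367781 5.290185166101359
lip outer z20 [584.61 226.63  20.  ] 17.68260959493401 -0.2829433183838158
lip? [581.76 226.1   20.  ] 14.783727169221784 -0.255546331069799
ledge [579.18 225.26   9.5 ] 12.0944570716375 -0.5794807683963298
```

```bash
python3 -m inch '[{"dp":[-30,-8,0],"angular":[0,0,0.01],"fingers":0},{"dp":[-69,-18,0],"angular":[0,0,0.02],"fingers":0},{"dp":[-109,-29,4],"angular":[0,0,0.03],"fingers":0},{"dp":[-149,-40,6],"angular":[0,0,0.05],"fingers":0},{"dp":[-189,-51,8],"angular":[0,0,0.06],"fingers":0},{"dp":[-229,-62,10],"angular":[0,0,0.07],"fingers":0},{"dp":[-269,-72,12],"angular":[0,0,0.08],"fingers":0},{"dp":[-309,-83,14],"angular":[0,0,0.1],"fingers":0},{"dp":[-349,-94,16],"angular":[0,0,0.11],"fingers":0},{"dp":[-384,-103,18],"angular":[0,0,0.119],"fingers":0},{"dp":[-403,-108,20],"angular":[0,0,0.119],"fingers":0},{"dp":[-403,-108,20],"angular":[0,0,0.119],"fingers":0}]'
python3 -m inch '[{"dp":[0,0,0],"angular":[0,0,0],"fingers":0},{"dp":[0,0,0],"angular":[0,0,0],"fingers":0},{"dp":[0,0,0],"angular":[0,0,0],"fingers":0}]'
python3 snap.py 2 wrist
```

```text
clock: 2.45
eef_pos: [450.7, -194.7, 329.4]
tcp_rot: [-3.14, 0.0, 1.644]
contact_force: [0.2, 1.4, -0.4]
opening: 0.998
clock: 2.7
eef_pos: [451.3, -191.0, 330.3]
tcp_rot: [-3.142, -0.0, 1.648]
contact_force: [-0.1, 0.2, -0.5]
opening: 0.998
{'clock': 2.7, 'eef_pos': array([ 451.344 , -191.048 ,  330.2525]), 'tcp_rot': array([-3.1415, -0.0005,  1.6479]), 'contact_force': array([-0.0618,  0.1519, -0.4674]), 'opening': 0.9980813425419677, 'qpos': array([-0.4037,  0.0519,  1.7892,  0.0004,  1.3007, -2.0517])}
```

View pics/wrist2.png

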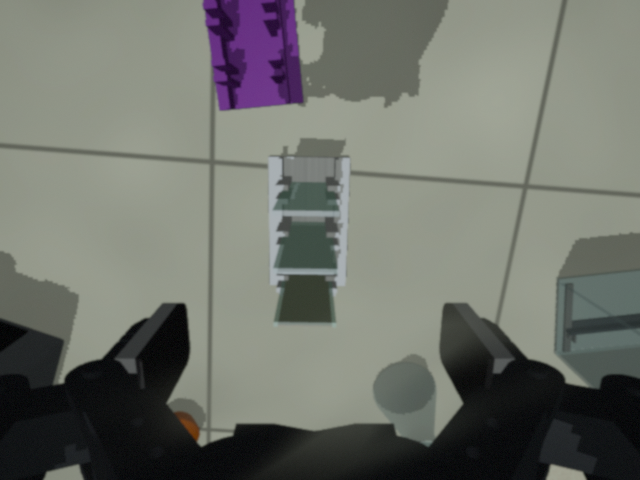

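Run:
```python
from h import *
p=load("wrist2")["p"]
cv2.imwrite("pics/c5.png",cv2.resize(p[145:335,255:365],None,fx=5,fy=3.1,interpolation=cv2.INTER_CUBIC))
```

```text
(no output)
```

View pics/c5.png

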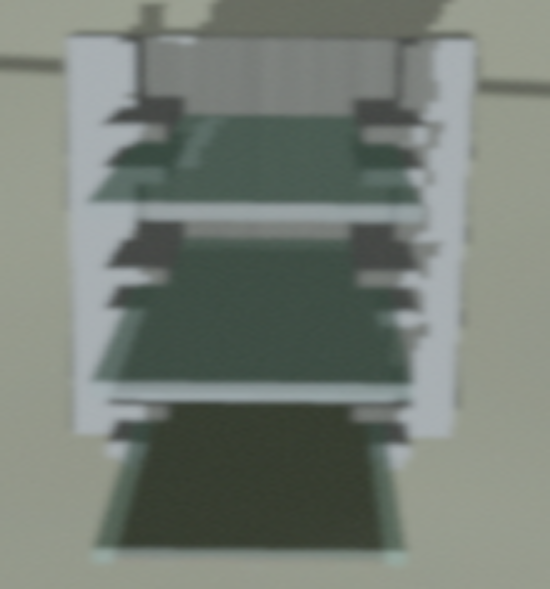

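Run:
```python
from h import *
np.set_printoptions(precision=1,suppress=True)
W=load("wrist2")
f=lambda x,y:(255+x/5-.5,145+y/3.1-.5)
for nm,L,R in(("white",f(92,382),f(412,384)),("bare",f(90,202),f(423,204)),("brown",f(94,549),f(408,551))):
    P=cast(W,[L,R],168);e=P[1]-P[0];print(nm,P[:,:2].ravel(),P.mean(0)[:2],np.linalg.norm(e),np.arctan2(e[1],e[0]))
S=load("scene0");T=load("top0")
```

```text
white [ 494.1 -220.   490.9 -171. ] [ 492.5 -195.5] 49.056064117592946 1.6369491390315982
bare [ 448.9 -222.6  445.6 -173.5] [ 447.3 -198.1] 49.15625522357719 1.6377233189340115
brown [ 539.3 -217.4  536.  -167.6] [ 537.7 -192.5] 49.91970825171121 1.636364698937846
```

```bash
python3 -m inch '[{"dp":[-1,5,15],"angular":[0.05,0,0.001],"fingers":0},{"dp":[-2,12,35],"angular":[0.1,0,0.003],"fingers":0},{"dp":[-4,22,60],"angular":[0.17,0,0.005],"fingers":0},{"dp":[-6,32,85],"angular":[0.24,0,0.007],"fingers":0},{"dp":[-7,40,105],"angular":[0.3,0,0.009],"fingers":0},{"dp":[-7,43,115],"angular":[0.3,0,0.009],"fingers":0},{"dp":[-7,43,115],"angular":[0.3,0,0.009],"fingers":0},{"dp":[-7,43,115],"angular":[0.3,0,0.009],"fingers":0},{"dp":[-7,43,115],"angular":[0.3,0,0.009],"fingers":0}]'
python3 snap.py 3 wrist scene
```

```text
clock: 3.5
eef_pos: [494.5, -196.2, 216.9]
tcp_rot: [-2.844, 0.002, 1.637]
contact_force: [-0.3, -0.2, -0.3]
opening: 0.998
{'clock': 3.5, 'eef_pos': array([ 494.4538, -196.2103,  216.8562]), 'tcp_rot': array([-2.8442,  0.002 ,  1.6375]), 'contact_force': array([-0.3207, -0.1776, -0.309 ]), 'opening': 0.9982344418511936, 'qpos': array([-0.31  ,  0.3795,  1.6641, -0.1119,  1.3762, -1.9101])}
```

View pics/wrist3.png

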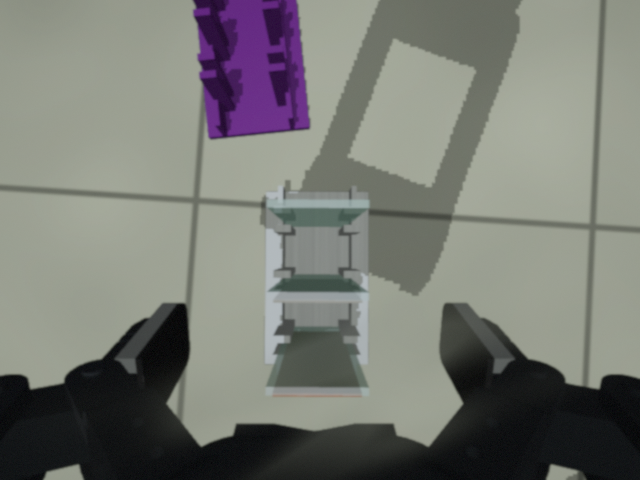

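View pics/scene3.png

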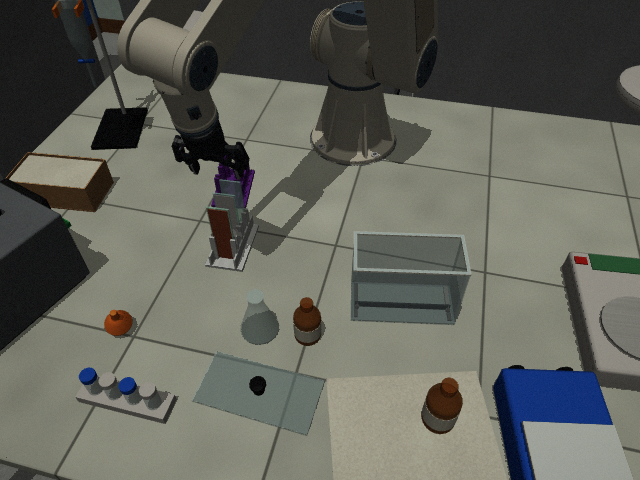

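Run:
```python
from h import *
np.set_printoptions(precision=1,suppress=True)
W=load("wrist3");p=W["p"];g=p.mean(2)
cv2.imwrite("pics/c6.png",cv2.resize(p[180:405,250:385],None,fx=4,fy=2.6,interpolation=cv2.INTER_CUBIC))
print(g[284:306,300:335].mean(1).round())
for r in (291,293,302): print(r,cast(W,[[267,r],[368,r]],168))
```

```text
[ 70.  70.  70.  70.  70.  71.  77. 102. 134. 152. 157. 158. 158. 158.
 159. 161. 160. 154. 147. 138. 134. 133.]
291 [[ 493.9 -219.8  168. ]
 [ 490.7 -170.9  168. ]]
293 [[ 494.9 -219.7  168. ]
 [ 491.7 -170.8  168. ]]
302 [[ 499.3 -219.4  168. ]
 [ 496.  -170.5  168. ]]
```

View pics/c6.png

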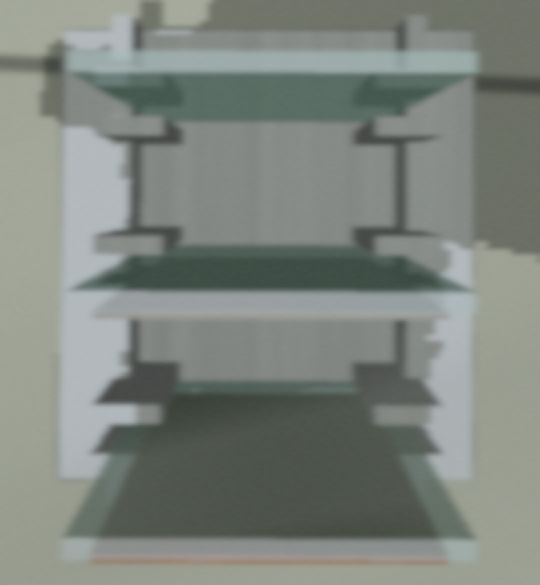

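```bash
python3 -m inch '[{"dp":[0,3,9],"angular":[0,0,0],"fingers":0},{"dp":[0,7,22],"angular":[0,0,0],"fingers":0},{"dp":[0,11,36],"angular":[0,0,0],"fingers":0},{"dp":[0,15.5,50],"angular":[0,0,0],"fingers":0},{"dp":[0,20,64],"angular":[0,0,0],"fingers":0},{"dp":[0,23.5,76],"angular":[0,0,0],"fingers":0},{"dp":[0,24.5,79.3],"angular":[0,0,0],"fingers":0},{"dp":[0,24.5,79.3],"angular":[0,0,0],"fingers":0},{"dp":[0,24.5,79.3],"angular":[0,0,0],"fingers":0}]'
python3 snap.py 4 wrist scene
```

```text
clock: 4.35
eef_pos: [494.6, -196.6, 132.7]
tcp_rot: [-2.842, 0.002, 1.637]
contact_force: [0.2, 0.3, 0.6]
opening: 1.004
{'clock': 4.35, 'eef_pos': array([ 494.6315, -196.6309,  132.6796]), 'tcp_rot': array([-2.842 ,  0.0015,  1.637 ]), 'contact_force': array([0.2321, 0.2837, 0.606 ]), 'opening': 1.0035433369777758, 'qpos': array([-0.3104,  0.476 ,  1.7258, -0.1172,  1.2213, -1.8913])}
```

View pics/wrist4.png

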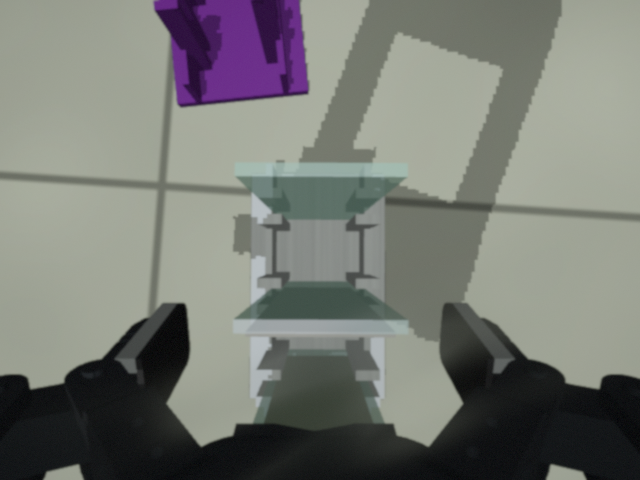

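```bash
python3 -m inch '[{"dp":[1.7,0,0],"angular":[0,0,0],"fingers":0},{"dp":[1.7,0,0],"angular":[0,0,0],"fingers":60},{"dp":[1.7,0,0],"angular":[0,0,0],"fingers":80},{"dp":[1.7,0,0],"angular":[0,0,0],"fingers":90},{"dp":[1.7,0,0],"angular":[0,0,0],"fingers":100},{"dp":[1.7,0,0],"angular":[0,0,0],"fingers":110},{"dp":[1.7,0,0],"angular":[0,0,0],"fingers":130},{"dp":[1.7,0,0],"angular":[0,0,0],"fingers":160},{"dp":[1.7,0,0],"angular":[0,0,0],"fingers":200},{"dp":[1.7,0,0],"angular":[0,0,0],"fingers":255},{"dp":[1.7,0,0],"angular":[0,0,0],"fingers":255}]' 35
python3 snap.py 5 wrist scene
```

```text
clock: 5.37
eef_pos: [494.5, -194.8, 132.5]
tcp_rot: [-2.842, 0.001, 1.637]
contact_force: [-0.6, 0.1, 4.1]
opening: 0.576
{'clock': 5.3667, 'eef_pos': array([ 494.5153, -194.8238,  132.5258]), 'tcp_rot': array([-2.8418,  0.0015,  1.6372]), 'contact_force': array([-0.5902,  0.1258,  4.1479]), 'opening': 0.5756985627338345, 'qpos': array([-0.3077,  0.4754,  1.7272, -0.1165,  1.2208, -1.8891])}
```

View pics/wrist5.png

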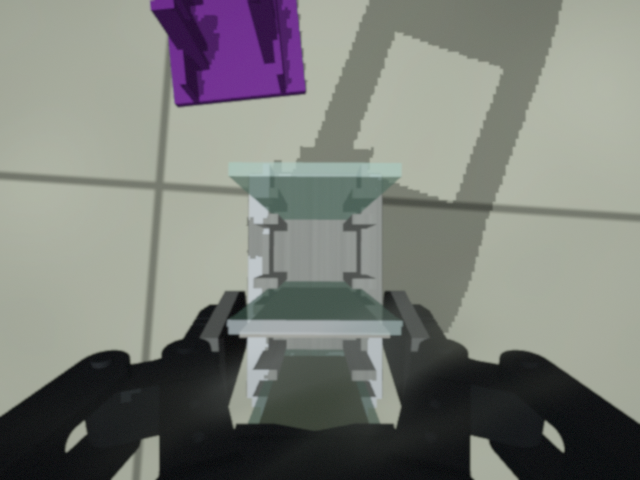

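```bash
python3 -m inch '[{"dp":[0,-0.9,-2.9],"angular":[0,0,0],"fingers":255},{"dp":[0,-2.4,-7.6],"angular":[0,0,0],"fingers":255},{"dp":[0,-5.3,-17.2],"angular":[0,0,0],"fingers":255},{"dp":[0,-10.3,-33.4],"angular":[0,0,0],"fingers":255},{"dp":[0,-16.3,-52.5],"angular":[0,0,0],"fingers":255},{"dp":[0,-22.2,-71.6],"angular":[0,0,0],"fingers":255},{"dp":[0,-28.1,-90.7],"angular":[0,0,0],"fingers":255},{"dp":[0,-35,-113],"angular":[0,0,0],"fingers":255},{"dp":[0,-42,-136],"angular":[0,0,0],"fingers":255},{"dp":[0,-49,-158],"angular":[0,0,0],"fingers":255},{"dp":[0,-55,-178],"angular":[0,0,0],"fingers":255},{"dp":[0,-59,-191],"angular":[0,0,0],"fingers":255}]'
python3 snap.py 6 wrist scene
```

```text
clock: 6.47
eef_pos: [494.8, -194.7, 335.3]
tcp_rot: [-2.844, 0.002, 1.637]
contact_force: [0.5, 0.8, -0.7]
opening: 0.573
{'clock': 6.4667, 'eef_pos': array([ 494.8143, -194.6546,  335.2739]), 'tcp_rot': array([-2.8443,  0.0024,  1.6371]), 'contact_force': array([ 0.5495,  0.8122, -0.7167]), 'opening': 0.5731244544008289, 'qpos': array([-0.3073,  0.2825,  1.5333, -0.1093,  1.6027, -1.9322])}
```

View pics/wrist6.png

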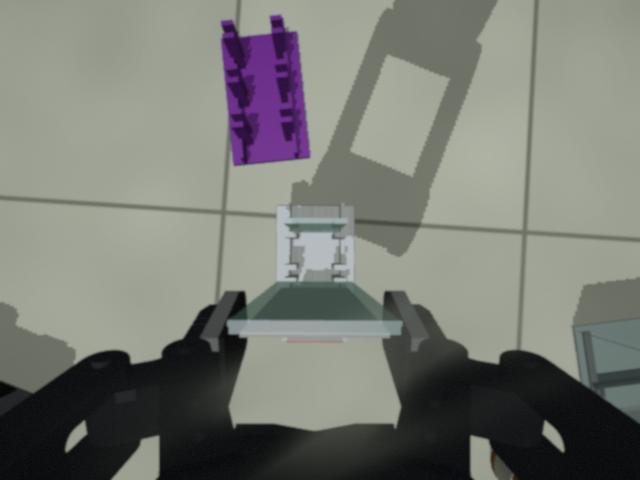

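View pics/scene6.png

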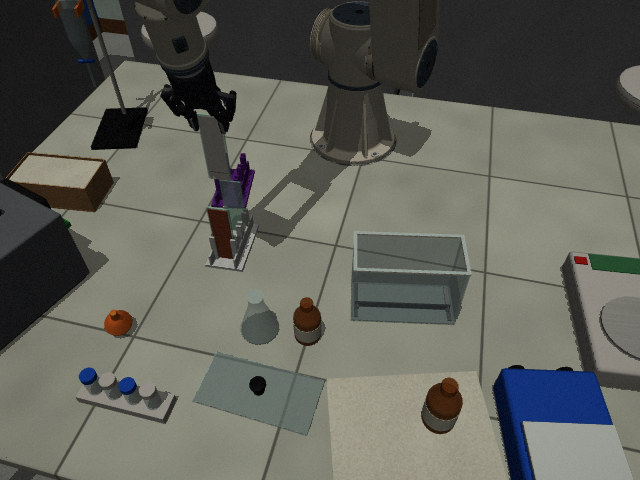

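Run:
```python
from h import *
W=load("wrist6");p=W["p"]
cv2.imwrite("pics/c7.png",cv2.resize(p[265:360,200:430],None,fx=3.4,fy=6,interpolation=cv2.INTER_CUBIC))
g=p.mean(2); print(g[276:296,300:330].mean(1).round()); print(g[314:344,260:280].mean(1).round())
d=W["d"];print(d[300:345:4,310],d[325,220:410:10])
```

```text
[145. 144. 143. 142. 135. 118.  99.  92.  90.  90.  87.  81.  75.  72.
  72.  72.  72.  72.  72.  72.]
[ 72.  72.  72.  72.  77.  99. 132. 153. 159. 160. 160. 160. 161. 160.
 160. 160. 161. 163. 168. 170. 164. 155. 152. 154. 156. 157. 157. 157.
 157. 157.]
[168.85172  155.11362  145.9705   136.29408  127.12705  120.084915
 119.66022  119.412895 120.90059  122.57086  320.97824  487.02658 ] [120.34969  120.047585 120.374695 120.38409  118.93806  120.26929
 119.64998  119.07758  120.47277  119.55635  119.297195 120.269745
 119.514015 120.56283  119.843124 120.84038  119.11648  119.51159
 119.72525 ]
```

View pics/c7.png

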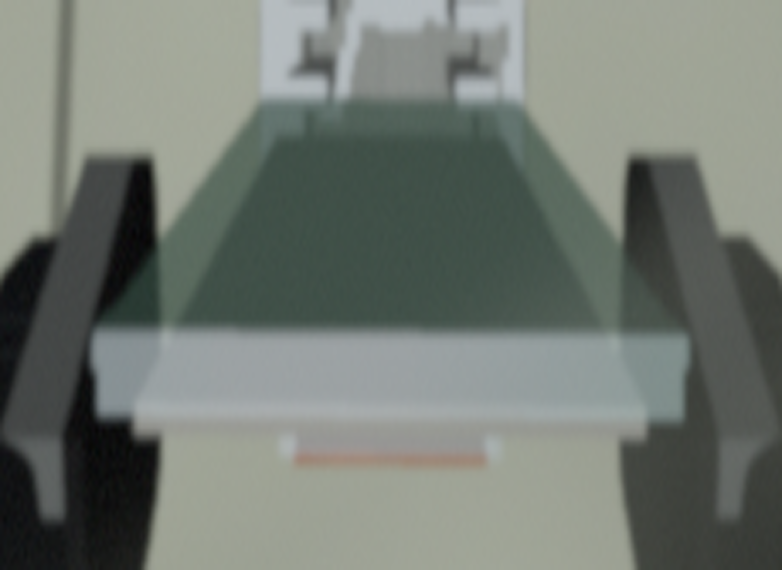

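```bash
cat > plate.py <<'E'
from h import *
from scipy.spatial.transform import Rotation as Ro
def bp(c,u,v,z): 
    q=np.array([(u-c["cx"])/c["fx"]*z,(v-c["cy"])/c["fy"]*z,z]); return c["R"].T@(q-c["t"])
E
python3 - <<'E'
from plate import *
np.set_printoptions(precision=2,suppress=True)
W=load("wrist6")
R=Ro.from_euler("xyz",[-2.8443,.0024,1.6371]).as_matrix();p0=np.array([494.81,-194.65,335.27])
top=[bp(W,200+x/3.4-.35,319.6,119.9) for x in(92,688)]
for dz in (268,271.6,275):
    foot=[bp(W,u,280.9,dz) for u in(276.7,354)]
    T=[R.T@(q-p0) for q in top];F=[R.T@(q-p0) for q in foot]
    t=(T[0]+T[1])/2;f=(F[0]+F[1])/2;z=t-f
    print("T",T,"F",F,"len",np.linalg.norm(z),"tilt",np.arctan2(z[1],-z[2]),"roll",np.arctan2(z[0],-z[2]))
E
```

```text
T [array([-25.32, -12.04, -32.99]), array([ 24.73, -12.01, -32.96])] F [array([-24.41,  30.77, 108.85]), array([ 24.92,  30.79, 108.87])] len 148.15323944462895 tilt -0.2931196441799813 roll -0.0038540714304050603
T [array([-25.32, -12.04, -32.99]), array([ 24.73, -12.01, -32.96])] F [array([-24.73,  32.07, 112.22]), array([ 25.25,  32.09, 112.25])] len 151.7618466541346 tilt -0.2948885995214896 roll -0.0038077698389157298
T [array([-25.32, -12.04, -32.99]), array([ 24.73, -12.01, -32.96])] F [array([-25.04,  33.3 , 115.41]), array([ 25.57,  33.32, 115.44])] len 155.17039229790606 tilt -0.29648372700355186 roll -0.0037659754221781097
```

```bash
python3 -m inch '[{"dp":[0,0,0],"angular":[0,0,0],"fingers":255}]'
cat > mv.py <<'E'
# target in tank coords -> dp, rotvec in current tool axes
import sys
from plate import *
from rig import monitor
YAW=.1937; O=np.array([567.7,223.5])
def target(X,Y,z,tau):
    a=YAW; p=np.r_[O+X*np.array([np.cos(a),np.sin(a)])+Y*np.array([-np.sin(a),np.cos(a)]),z]
    R=Ro.from_euler("z",np.pi/2+a)*Ro.from_euler("x",np.pi)*Ro.from_euler("x",tau)
    return p,R
def cur():
    s=monitor.sense();return s["eef_pos"],Ro.from_euler("xyz",s["tcp_rot"]),s
if __name__=="__main__":
    np.set_printoptions(precision=3,suppress=True)
    p,R=target(*map(float,sys.argv[1:5]));c,Rc,s=cur()
    print("dp",Rc.as_matrix().T@(p-c),"rv",(Rc.inv()*R).as_rotvec(),"cur",c,"F",s["contact_force"])
E
python3 mv.py -21.6 0 310 0.08
```

```text
clock: 6.65
eef_pos: [494.4, -194.5, 332.5]
tcp_rot: [-2.843, 0.002, 1.637]
contact_force: [0.4, -0.2, -1.6]
opening: 0.578
dp [409.516  82.262  -2.581] rv [-0.219 -0.022 -0.126] cur [ 494.446 -194.497  332.452] F [ 0.365 -0.222 -1.62 ]
```

```bash
python3 -m inch '[{"dp":[8,1.6,0],"angular":[-0.004,0,-0.003],"fingers":255},{"dp":[33,6.6,0],"angular":[-0.018,-0.002,-0.01],"fingers":255},{"dp":[70,14,0],"angular":[-0.037,-0.004,-0.021],"fingers":255},{"dp":[111,22,-1],"angular":[-0.06,-0.006,-0.034],"fingers":255},{"dp":[150,30,-1],"angular":[-0.08,-0.008,-0.046],"fingers":255},{"dp":[190,38,-1],"angular":[-0.102,-0.01,-0.059],"fingers":255},{"dp":[230,46,-1],"angular":[-0.123,-0.012,-0.071],"fingers":255},{"dp":[270,54,-2],"angular":[-0.144,-0.014,-0.083],"fingers":255},{"dp":[310,62,-2],"angular":[-0.166,-0.017,-0.095],"fingers":255},{"dp":[350,70,-2],"angular":[-0.187,-0.019,-0.108],"fingers":255},{"dp":[385,77,-2.5],"angular":[-0.206,-0.021,-0.118],"fingers":255},{"dp":[409.5,82.3,-2.6],"angular":[-0.219,-0.022,-0.126],"fingers":255}]'
python3 -m inch '[{"dp":[0,0,0],"angular":[0,0,0],"fingers":255},{"dp":[0,0,0],"angular":[0,0,0],"fingers":255},{"dp":[0,0,0],"angular":[0,0,0],"fingers":255},{"dp":[0,0,0],"angular":[0,0,0],"fingers":255}]'
python3 mv.py -21.6 0 310 0.08;python3 snap.py 7 wrist scene top
```

```text
clock: 7.65
eef_pos: [545.2, 222.9, 308.2]
tcp_rot: [-3.06, -0.002, 1.767]
contact_force: [0.8, -0.3, -0.8]
opening: 0.575
clock: 7.98
eef_pos: [546.1, 218.4, 309.2]
tcp_rot: [-3.059, -0.0, 1.764]
contact_force: [0.2, 0.3, -1.7]
opening: 0.575
dp [ 0.857  0.471 -0.836] rv [-0.002 -0.    -0.001] cur [546.141 218.398 309.205] F [ 0.169  0.282 -1.69 ]
{'clock': 7.9833, 'eef_pos': array([546.1406, 218.3981, 309.2055]), 'tcp_rot': array([-3.0595, -0.0004,  1.7639]), 'contact_force': array([ 0.1689,  0.2819, -1.6903]), 'opening': 0.5747611356845189, 'qpos': array([ 0.3692,  0.2774,  1.5664,  0.0151,  1.3786, -1.3982])}
```

View pics/wrist7.png

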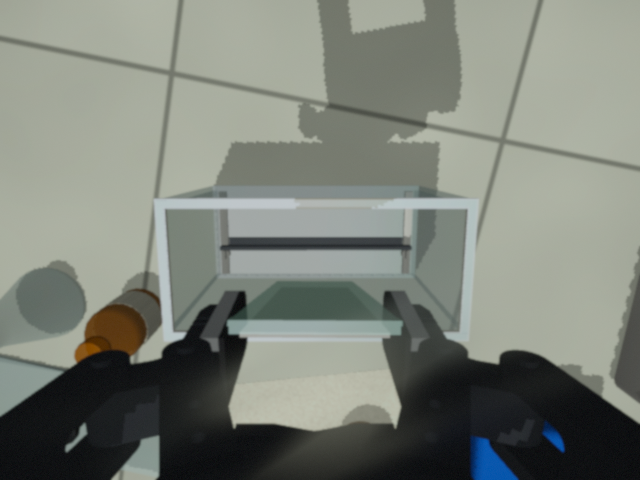

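View pics/scene7.png

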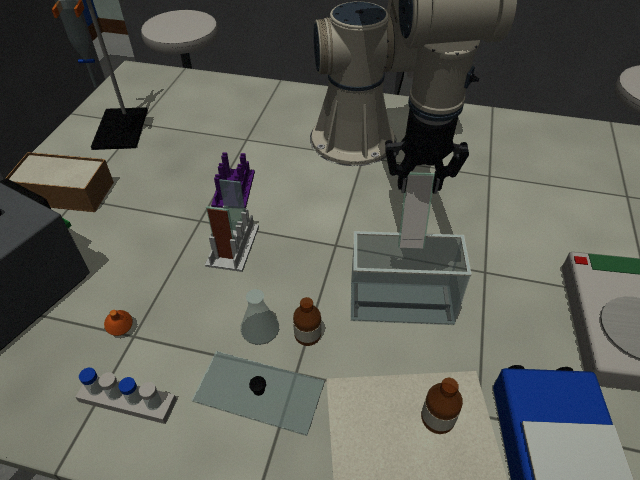

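```bash
python3 - <<'E'
from mv import *
np.set_printoptions(precision=2,suppress=True)
W=load("wrist7");p=W["p"];g=p.mean(2)
for c in (180,250,400,450): print(c,"rim",g[192:214,c-3:c+4].mean(1).round().astype(int))
for c in (240,280,390): print(c,"rail",g[232:256,c-3:c+4].mean(1).round().astype(int))
for c in (190,215,455): print(c,"rimfar",g[324:346,c-1:c+2].mean(1).round().astype(int))
a=YAW;Xa=np.array([np.cos(a),np.sin(a)]);Ya=np.array([-Xa[1],Xa[0]])
def q(u,v,z):
    w=cast(W,[u,v],z)[0][:2]-O;return (w@Xa).round(1),(w@Ya).round(1)
for v in (198,199,208): print("rim",v,q(180,v,170),q(450,v,170))
for v in (237.5,246,247,249.5,250): print("rail",v,[q(u,v,z) for z in(9.5,20) for u in (240,390)])
print(q(154,270,170),q(479,270,170))
E
python3 - <<'E'
import cv2
p=cv2.imread("pics/wrist7.png");cv2.imwrite("pics/c8.png",cv2.resize(p[180:350,145:490],None,fx=2.3,fy=3.4,interpolation=cv2.INTER_CUBIC))
E
```

```text
180 rim [168 157 141 130 126 132 155 183 193 194 194 193 193 194 194 189 173 146
 127 124 124 124]
250 rim [136 136 136 137 138 145 166 188 196 197 197 197 197 197 197 194 186 173
 166 166 165 165]
400 rim [132 131 131 131 133 141 165 186 193 194 194 194 194 194 194 192 183 167
 159 157 156 155]
450 rim [161 147 132 125 126 137 163 185 191 190 190 190 190 190 191 188 174 147
 129 126 126 126]
240 rail [166 166 166 163 148 108  70  63  62  62  62  59  52  44  47  57  66  91
 129 155 164 166 166 166]
280 rail [166 166 165 163 148 108  71  65  65  64  64  61  53  44  48  59  68  92
 129 155 164 165 165 165]
390 rail [160 160 160 157 142 104  69  64  63  63  63  60  52  43  47  58  69  99
 134 154 160 160 160 160]
190 rimfar [111  94  76  60  45  32  24  19  17  20  18  18  18  18  17  16  17  17
  16  16  16  18]
215 rimfar [ 68  69  69  69  69  69  70  69  69  69  69  69  70  80  94 103 105 107
 107 106 106 107]
455 rimfar [106 107 110 114 117 115 113 129 157 171 175 176 177 176 176 174 161 128
  89  69  65  64]
rim 198 (np.float64(-50.9), np.float64(-92.9)) (np.float64(-50.8), np.floa
[... 377 characters left out ...]
oat64(-82.1)), (np.float64(15.6), np.float64(80.8)), (np.float64(13.3), np.float64(-80.2)), (np.float64(13.4), np.float64(78.9))]
rail 247 [(np.float64(16.6), np.float64(-82.2)), (np.float64(16.7), np.float64(80.9)), (np.float64(14.4), np.float64(-80.3)), (np.float64(14.5), np.float64(78.9))]
rail 249.5 [(np.float64(19.3), np.float64(-82.3)), (np.float64(19.5), np.float64(80.9)), (np.float64(17.1), np.float64(-80.4)), (np.float64(17.2), np.float64(79.0))]
rail 250 [(np.float64(19.9), np.float64(-82.3)), (np.float64(20.0), np.float64(81.0)), (np.float64(17.6), np.float64(-80.4)), (np.float64(17.8), np.float64(79.0))]
(np.float64(-0.3), np.float64(-114.2)) (np.float64(-0.1), np.float64(114.6))
```

View pics/c8.png

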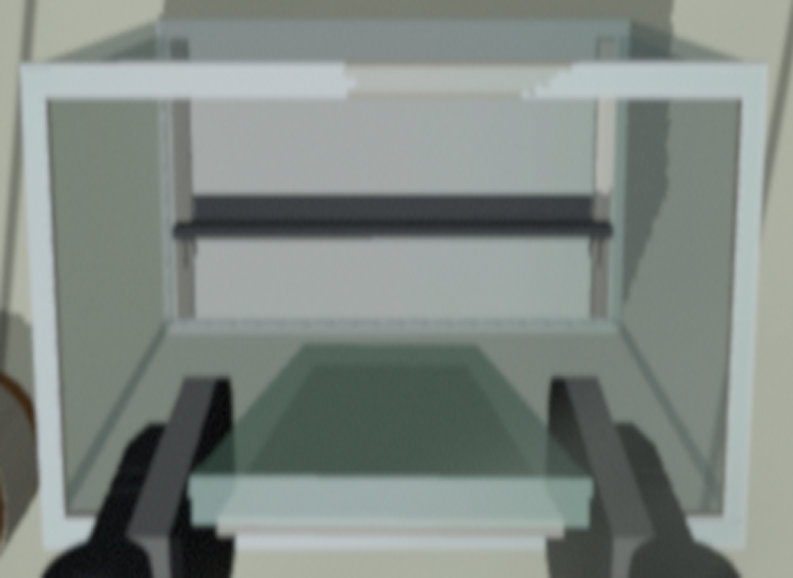

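```bash
python3 -m inch '[{"dp":[0.8,0.6,2],"angular":[0,0,0],"fingers":255},{"dp":[0.8,1,8],"angular":[0,0,0],"fingers":255},{"dp":[0.8,2,20],"angular":[0,0,0],"fingers":255},{"dp":[0.8,3.4,36],"angular":[0,0,0],"fingers":255},{"dp":[0.8,4.8,54],"angular":[0,0,0],"fingers":255},{"dp":[0.8,6.3,72],"angular":[0,0,0],"fingers":255},{"dp":[0.8,7.7,90],"angular":[0,0,0],"fingers":255},{"dp":[0.8,9.2,108],"angular":[0,0,0],"fingers":255},{"dp":[0.8,10.6,126],"angular":[0,0,0],"fingers":255},{"dp":[0.8,11.9,142],"angular":[0,0,0],"fingers":255},{"dp":[0.8,12.8,153],"angular":[0,0,0],"fingers":255},{"dp":[0.8,13.2,159],"angular":[0,0,0],"fingers":255}]'
python3 -m inch '[{"dp":[0,0,0],"angular":[0,0,0],"fingers":255},{"dp":[0,0,0],"angular":[0,0,0],"fingers":255},{"dp":[0,0,0],"angular":[0,0,0],"fingers":255}]'
python3 mv.py -21.6 0 136 0.08;python3 snap.py 8 wrist scene
```

```text
clock: 9.13
eef_pos: [545.6, 219.8, 147.9]
tcp_rot: [-3.058, -0.0, 1.765]
contact_force: [-0.2, 0.3, -0.2]
opening: 0.574
clock: 9.38
eef_pos: [547.2, 220.5, 151.1]
tcp_rot: [-3.062, -0.001, 1.765]
contact_force: [-0.3, 0.4, -1.1]
opening: 0.576
dp [-1.038  0.237 15.095] rv [ 0.001 -0.001  0.   ] cur [547.25  220.529 151.067] F [-0.263  0.366 -1.082]
{'clock': 9.3833, 'eef_pos': array([547.2497, 220.5291, 151.0674]), 'tcp_rot': array([-3.0622, -0.0011,  1.7647]), 'contact_force': array([-0.263 ,  0.3659, -1.0824]), 'opening': 0.5758398172515274, 'qpos': array([ 0.3717,  0.4253,  1.7228,  0.0172,  1.0715, -1.4019])}
```

```bash
python3 -c "
import cv2,numpy as np
p=cv2.imread('pics/wrist8.png')[150:360,150:480];s=cv2.imread('pics/scene8.png')[150:340,330:490]
a=cv2.resize(p,(520,331));b=cv2.resize(s,(279,331))
cv2.imwrite('pics/c9.png',np.hstack([a,b]))"
```

```text
(no output)
```

View pics/c9.png

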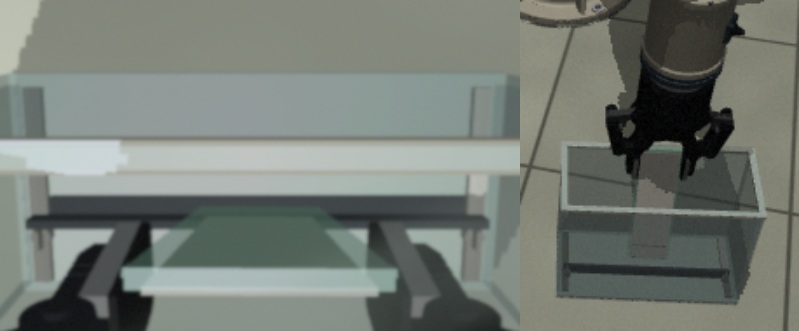

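```bash
python3 -m inch '[{"dp":[-0.5,0.2,3],"angular":[0,0,0],"fingers":255},{"dp":[-1,0.2,7],"angular":[0,0,0],"fingers":255},{"dp":[-1,0.2,11],"angular":[0,0,0],"fingers":255},{"dp":[-1,0.2,14],"angular":[0,0,0],"fingers":255},{"dp":[-1,0.2,15],"angular":[0,0,0],"fingers":255},{"dp":[-1,0.2,15],"angular":[0,0,0],"fingers":255},{"dp":[-1,0.2,15],"angular":[0,0,0],"fingers":255},{"dp":[-1,0.2,15],"angular":[0,0,0],"fingers":255}]'
python3 mv.py -21.6 0 136 0.08;python3 snap.py 9 wrist
```

```text
clock: 10.15
eef_pos: [546.0, 219.2, 135.4]
tcp_rot: [-3.061, -0.001, 1.765]
contact_force: [0.1, 0.3, -0.7]
opening: 0.575
dp [ 0.055  0.484 -0.681] rv [-0.001 -0.001  0.   ] cur [545.987 219.185 135.36 ] F [ 0.08   0.28  -0.663]
{'clock': 10.15, 'eef_pos': array([545.9873, 219.1849, 135.3597]), 'tcp_rot': array([-3.061 , -0.0009,  1.7648]), 'contact_force': array([ 0.0803,  0.2801, -0.6627]), 'opening': 0.5754445203752904, 'qpos': array([ 0.3705,  0.4424,  1.7367,  0.0174,  1.0418, -1.4037])}
```

```bash
python3 -c "
import cv2,numpy as np
p=cv2.imread('pics/wrist9.png')[220:350,180:450]
cv2.imwrite('pics/c10.png',cv2.resize(p,None,fx=2.9,fy=4,interpolation=cv2.INTER_CUBIC))"
```

```text
(no output)
```

View pics/c10.png

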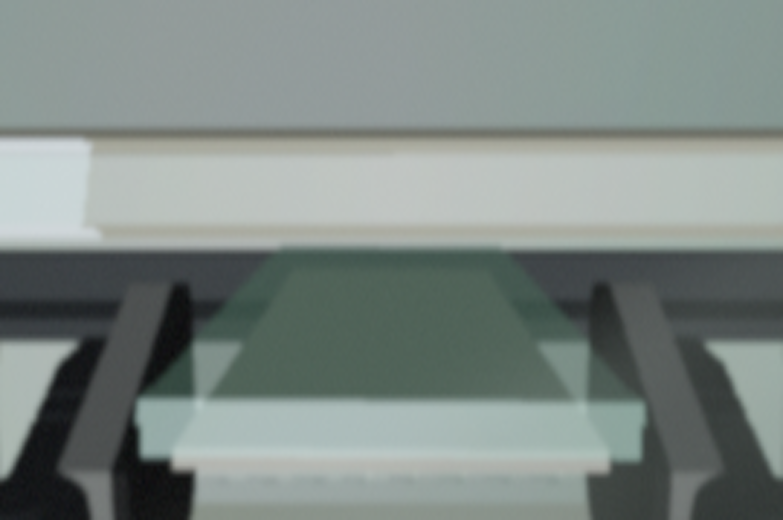

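```bash
python3 -m inch '[{"dp":[0,0.5,0],"angular":[0,0,0],"fingers":255},{"dp":[0,1,-0.1],"angular":[0,0,0],"fingers":255},{"dp":[0,1.5,-0.1],"angular":[0,0,0],"fingers":255},{"dp":[0,2,-0.2],"angular":[0,0,0],"fingers":255},{"dp":[0,2.5,-0.2],"angular":[0,0,0],"fingers":255},{"dp":[0,3,-0.2],"angular":[0,0,0],"fingers":255},{"dp":[0,3,-0.2],"angular":[0,0,0],"fingers":255},{"dp":[0,3,-0.2],"angular":[0,0,0],"fingers":255}]'
python3 -m inch '[{"dp":[0,0.3,0],"angular":[0,0,0],"fingers":255},{"dp":[0,0.6,0],"angular":[0,0,0],"fingers":255},{"dp":[0,0.6,0],"angular":[0,0,0],"fingers":255},{"dp":[0,0.6,0],"angular":[0,0,0],"fingers":255}]'
python3 mv.py -17.2 0 136 0.08
```

```text
clock: 10.87
eef_pos: [548.8, 219.7, 135.2]
tcp_rot: [-3.061, -0.001, 1.765]
contact_force: [-0.7, -0.0, -1.1]
opening: 0.575
clock: 11.2
eef_pos: [549.4, 219.8, 135.2]
tcp_rot: [-3.061, -0.001, 1.765]
contact_force: [0.5, 0.0, -1.0]
opening: 0.58
dp [ 0.067  1.381 -0.924] rv [-0.001 -0.001  0.   ] cur [549.411 219.844 135.191] F [ 0.523  0.046 -0.97 ]
```

```bash
for i in 1 2 3; do python3 -m inch '[{"dp":[0,0.3,0],"angular":[0,0,0],"fingers":255},{"dp":[0,0.5,0],"angular":[0,0,0],"fingers":255},{"dp":[0,0.5,0],"angular":[0,0,0],"fingers":255}]' | egrep 'eef|force' | tr '\n' ' '; echo; done
```

```text
eef_pos: [549.9, 220.0, 135.1] contact_force: [0.5, -0.5, -0.6] 
eef_pos: [550.4, 220.1, 135.1] contact_force: [-0.2, -0.3, -0.9] 
eef_pos: [550.9, 220.2, 135.1] contact_force: [-0.3, 0.1, -1.2]
```

```bash
for i in 1 2; do python3 -m inch '[{"dp":[0,0.3,0],"angular":[0,0,0],"fingers":255},{"dp":[0,0.5,0],"angular":[0,0,0],"fingers":255},{"dp":[0,0.5,0],"angular":[0,0,0],"fingers":255}]' | egrep 'eef|force' | tr '\n' ' '; echo; done; python3 snap.py 10 wrist
```

```text
eef_pos: [551.4, 220.2, 135.0] contact_force: [-0.1, -0.2, -1.3] 
eef_pos: [551.9, 220.3, 135.0] contact_force: [-0.9, -0.4, -0.6] 
{'clock': 12.45, 'eef_pos': array([551.8535, 220.319 , 135.0091]), 'tcp_rot': array([-3.0608, -0.0009,  1.7648]), 'contact_force': array([-0.9238, -0.3917, -0.5806]), 'opening': 0.5782591281246378, 'qpos': array([ 0.3687,  0.451 ,  1.7234,  0.0172,  1.0467, -1.4053])}
```

```bash
python3 -c "
import cv2,numpy as np
p=cv2.imread('pics/wrist10.png')[220:350,180:450]
cv2.imwrite('pics/c11.png',cv2.resize(p,None,fx=2.9,fy=4,interpolation=cv2.INTER_CUBIC))"
```

```text
(no output)
```

View pics/c11.png

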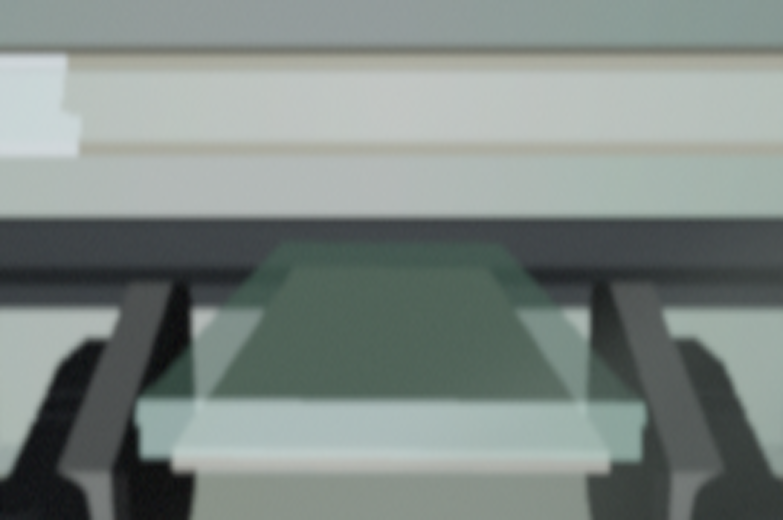

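```bash
for i in 1 2; do python3 -m inch '[{"dp":[0,0.3,0],"angular":[0,0,0],"fingers":255},{"dp":[0,0.5,0],"angular":[0,0,0],"fingers":255},{"dp":[0,0.5,0],"angular":[0,0,0],"fingers":255}]' | egrep 'eef|force' | tr '\n' ' '; python3 -c "
from rig import monitor;print(monitor.sense()['wrist_torque'].round(3))"; done
```

```text
eef_pos: [552.2, 220.4, 134.9] contact_force: [-0.4, -0.5, -1.1] [0.035 0.134 0.006]
eef_pos: [552.7, 220.5, 134.9] contact_force: [-0.8, 0.1, -1.0] [-0.075  0.251  0.012]
```

```bash
for i in 1 2; do python3 -m inch '[{"dp":[0,0.3,0],"angular":[0,0,0],"fingers":255},{"dp":[0,0.5,0],"angular":[0,0,0],"fingers":255},{"dp":[0,0.5,0],"angular":[0,0,0],"fingers":255}]' | egrep 'eef|force' | tr '\n' ' '; python3 -c "
from rig import monitor;print(monitor.sense()['wrist_torque'].round(3))"; done;  python3 snap.py 11 wrist;  python3 -c "
import cv2,numpy as np
p=cv2.imread('pics/wrist11.png')[220:350,180:450]
cv2.imwrite('pics/c12.png',cv2.resize(p,None,fx=2.9,fy=4,interpolation=cv2.INTER_CUBIC))"
```

```text
eef_pos: [553.2, 220.6, 134.9] contact_force: [-2.3, -0.3, -0.8] [-0.05   0.403 -0.008]
eef_pos: [553.7, 220.7, 134.8] contact_force: [-2.1, -0.6, 1.1] [-0.077  0.556 -0.011]
{'clock': 13.5, 'eef_pos': array([553.6572, 220.6738, 134.7687]), 'tcp_rot': array([-3.0604, -0.0008,  1.7648]), 'contact_force': array([-2.0541, -0.6165,  1.074 ]), 'opening': 0.5759603634478648, 'qpos': array([ 0.3682,  0.4539,  1.7191,  0.0171,  1.0484, -1.4058])}
```

View pics/c12.png

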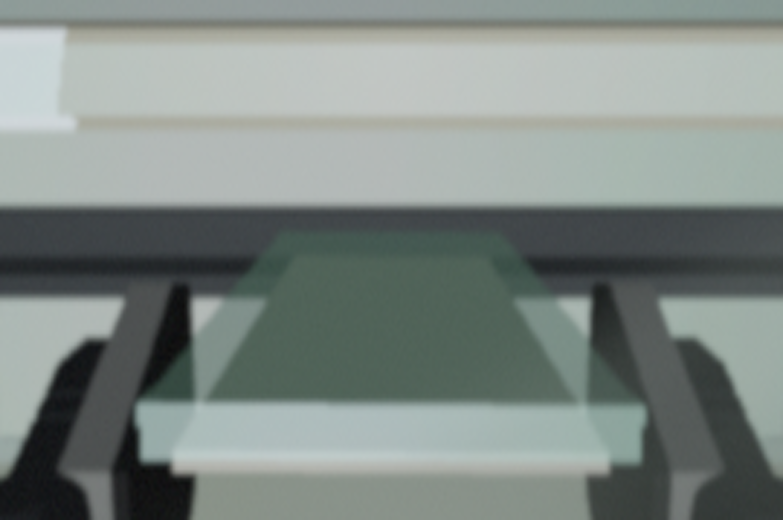

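```bash
python3 -m inch '[{"dp":[0,-0.3,0.3],"angular":[0,0,0],"fingers":255},{"dp":[0,-0.3,0.7],"angular":[0,0,0],"fingers":255},{"dp":[0,-0.3,1.1],"angular":[0,0,0],"fingers":255},{"dp":[0,-0.3,1.5],"angular":[0,0,0],"fingers":255},{"dp":[0,-0.3,1.5],"angular":[0,0,0],"fingers":255}]'| egrep 'eef|force' | tr '\n' ' ';  for i in 1 2; do python3 -m inch '[{"dp":[0,0,0.3],"angular":[0,0,0],"fingers":255},{"dp":[0,0,0.5],"angular":[0,0,0],"fingers":255},{"dp":[0,0,0.5],"angular":[0,0,0],"fingers":255}]' | egrep 'eef|force' | tr '\n' ' '; python3 -c "
from rig import monitor;print(monitor.sense()['wrist_torque'].round(3))"; done
```

```text
eef_pos: [553.4, 220.6, 133.2] contact_force: [-1.0, -0.9, -0.9] eef_pos: [553.4, 220.6, 132.8] contact_force: [-2.2, -0.6, -0.1] [-0.031  0.456  0.027]
eef_pos: [553.3, 220.6, 132.3] contact_force: [-1.2, -0.3, -0.6] [-0.093  0.452  0.024]
```

```bash
for i in 1 2; do python3 -m inch '[{"dp":[0,0,0.3],"angular":[0,0,0],"fingers":255},{"dp":[0,0,0.5],"angular":[0,0,0],"fingers":255},{"dp":[0,0,0.5],"angular":[0,0,0],"fingers":255}]' | egrep 'eef|force' | tr '\n' ' '; python3 -c "
from rig import monitor;print(monitor.sense()['wrist_torque'].round(3))"; done
```

```text
eef_pos: [553.3, 220.6, 132.0] contact_force: [-1.5, 0.6, 0.5] [-0.135  0.536  0.077]
eef_pos: [553.4, 220.7, 131.9] contact_force: [-3.6, -0.9, 6.2] [-0.159  0.772  0.053]
```

```bash
python3 -m inch '[{"dp":[0,0,-0.3],"angular":[0,0,0],"fingers":255},{"dp":[0,-1.2,0],"angular":[-0.01,0,0],"fingers":255},{"dp":[0,-2.4,0.35],"angular":[-0.02,0,0],"fingers":255},{"dp":[0,-3.6,0.7],"angular":[-0.03,0,0],"fingers":255},{"dp":[0,-4.8,1.1],"angular":[-0.04,0,0],"fingers":255},{"dp":[0,-6,1.45],"angular":[-0.05,0,0],"fingers":255},{"dp":[0,-6,1.45],"angular":[-0.05,0,0],"fingers":255},{"dp":[0,-6,1.45],"angular":[-0.05,0,0],"fingers":255}]'; python3 snap.py 12 wrist; python3 -c "
import cv2,numpy as np
p=cv2.imread('pics/wrist12.png')[200:350,180:450]
cv2.imwrite('pics/c13.png',cv2.resize(p,None,fx=2.9,fy=4,interpolation=cv2.INTER_CUBIC))"
```

```text
clock: 15.63
eef_pos: [547.1, 219.4, 130.5]
tcp_rot: [-3.111, -0.001, 1.765]
contact_force: [-3.1, -0.2, 4.4]
opening: 0.573
{'clock': 15.6333, 'eef_pos': array([547.11  , 219.4356, 130.5003]), 'tcp_rot': array([-3.1112, -0.0009,  1.7649]), 'contact_force': array([-3.0835, -0.1521,  4.3959]), 'opening': 0.5727049508436093, 'qpos': array([ 0.3752,  0.4257,  1.7748,  0.0077,  0.9709, -1.3941])}
```

View pics/c13.png

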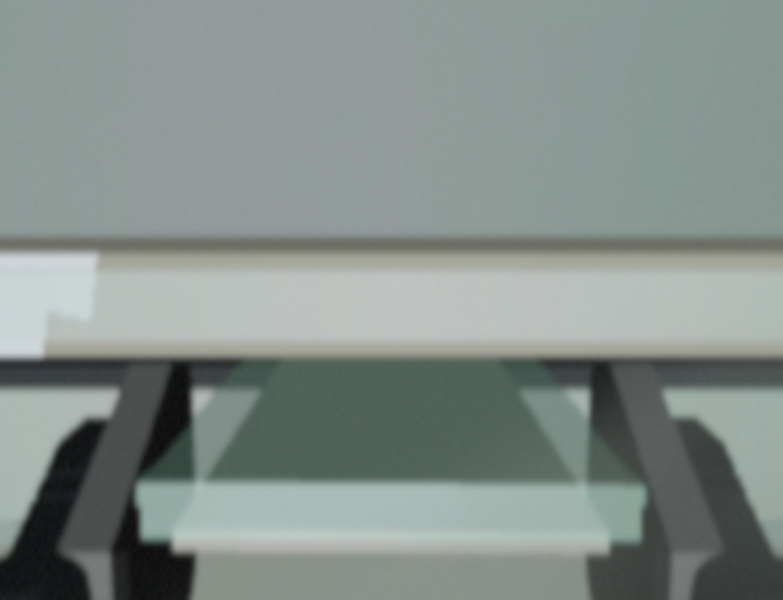

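```bash
python3 -m inch '[{"dp":[0,-1.2,0.15],"angular":[-0.01,0,0],"fingers":255},{"dp":[0,-2.4,0.45],"angular":[-0.02,0,0],"fingers":255},{"dp":[0,-3.6,0.8],"angular":[-0.03,0,0],"fingers":255},{"dp":[0,-4.8,1.15],"angular":[-0.04,0,0],"fingers":255},{"dp":[0,-6,1.5],"angular":[-0.05,0,0],"fingers":255},{"dp":[0,-7.1,1.9],"angular":[-0.06,0,0],"fingers":255},{"dp":[0,-7.1,1.9],"angular":[-0.06,0,0],"fingers":255},{"dp":[0,-7.1,1.9],"angular":[-0.06,0,0],"fingers":255}]'; python3 snap.py 13 wrist top scene
python3 - <<'E'
from mv import *
W=load("wrist13");p=W["p"]
cv2.imwrite('pics/c14.png',cv2.resize(p[230:380,180:450],None,fx=2.9,fy=4,interpolation=cv2.INTER_CUBIC))
a=cv2.imread("pics/top13.png")[150:250,140:280]; b=cv2.imread("pics/scene13.png")[220:335,340:480]
cv2.imwrite("pics/c15.png",np.hstack([cv2.resize(a,(400,300),interpolation=cv2.INTER_CUBIC),cv2.resize(b,(400,300),interpolation=cv2.INTER_CUBIC)]))
E
```

```text
clock: 16.35
eef_pos: [540.1, 218.0, 128.6]
tcp_rot: [3.112, -0.001, 1.765]
contact_force: [-0.8, 0.6, -0.7]
opening: 0.569
{'clock': 16.35, 'eef_pos': array([540.0783, 218.0048, 128.6275]), 'tcp_rot': array([ 3.1122, -0.0008,  1.765 ]), 'contact_force': array([-0.837 ,  0.5788, -0.6583]), 'opening': 0.5688228285936308, 'qpos': array([ 0.3839,  0.3912,  1.836 , -0.0062,  0.8854, -1.3772])}
```

View pics/c14.png

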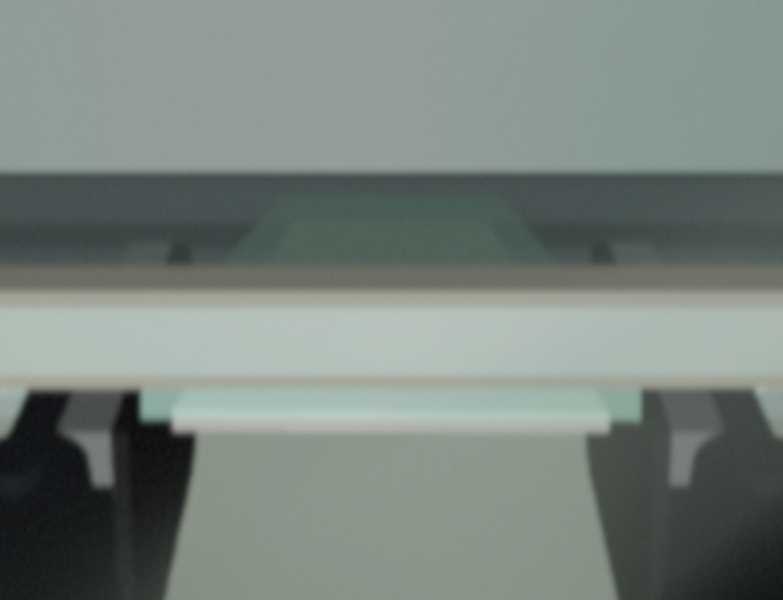

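View pics/c15.png

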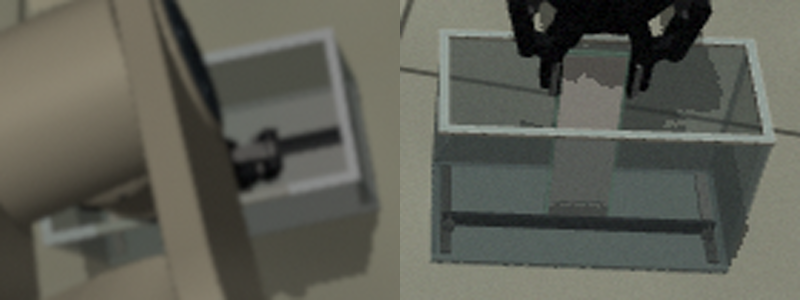

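```bash
for i in 1 ; do python3 -m inch '[{"dp":[0,0.2,0.2],"angular":[0,0,0],"fingers":255},{"dp":[0,0.4,0.4],"angular":[0,0,0],"fingers":255},{"dp":[0,0.4,0.4],"angular":[0,0,0],"fingers":255}]' | egrep 'eef|force' | tr '\n' ' '; python3 -c "
from rig import monitor;print(monitor.sense()['wrist_torque'].round(3))"; done
```

```text
eef_pos: [540.7, 218.2, 128.6] contact_force: [-3.6, -0.1, 4.9] [-0.218  0.785  0.008]
```

```bash
python3 -m inch '[{"dp":[0,0,0],"angular":[0,0,0],"fingers":90},{"dp":[0,0,0],"angular":[0,0,0],"fingers":80},{"dp":[0,0,0],"angular":[0,0,0],"fingers":60},{"dp":[0,0,0],"angular":[0,0,0],"fingers":40},{"dp":[0,0,0],"angular":[0,0,0],"fingers":40},{"dp":[0,0,0],"angular":[0,0,0],"fingers":40},{"dp":[0,0,0],"angular":[0,0,0],"fingers":40},{"dp":[0,0,0],"angular":[0,0,0],"fingers":40}]' 20;  python3 snap.py 14 wrist scene
python3 - <<'E'
from mv import *
W=load("wrist14");p=W["p"]
a=p[230:380,180:450]; b=cv2.imread("pics/scene14.png")[220:335,340:480]
cv2.imwrite("pics/c16.png",np.hstack([cv2.resize(a,(400,300),interpolation=cv2.INTER_CUBIC),cv2.resize(b,(400,300),interpolation=cv2.INTER_CUBIC)]))
E
```

```text
clock: 17.42
eef_pos: [540.7, 218.1, 128.3]
tcp_rot: [3.112, -0.001, 1.765]
contact_force: [-0.5, -0.1, 0.9]
opening: 0.844
{'clock': 17.4167, 'eef_pos': array([540.667 , 218.1395, 128.3342]), 'tcp_rot': array([ 3.1123, -0.0009,  1.7648]), 'contact_force': array([-0.5286, -0.0911,  0.8946]), 'opening': 0.8435013552862043, 'qpos': array([ 0.3837,  0.3924,  1.8349, -0.006 ,  0.8853, -1.3774])}
```

View pics/c16.png

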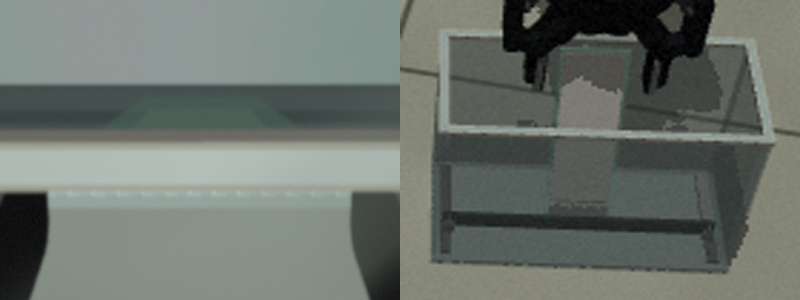

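```bash
python3 -m inch '[{"dp":[0,0.1,-2],"angular":[0,0,0],"fingers":40},{"dp":[0,0.2,-6],"angular":[0,0,0],"fingers":40},{"dp":[0,0.4,-14],"angular":[0,0,0],"fingers":40},{"dp":[0,0.8,-26],"angular":[0,0,0],"fingers":40},{"dp":[0,1.2,-40],"angular":[0,0,0],"fingers":40},{"dp":[0,1.8,-60],"angular":[0,0,0],"fingers":40},{"dp":[0,2.4,-80],"angular":[0,0,0],"fingers":40},{"dp":[0,3,-100],"angular":[0,0,0],"fingers":40},{"dp":[0,3.6,-120],"angular":[0,0,0],"fingers":40},{"dp":[0,4.2,-140],"angular":[0,0,0],"fingers":40},{"dp":[0,4.8,-160],"angular":[0,0,0],"fingers":40},{"dp":[0,5,-170],"angular":[0,0,0],"fingers":40}]'; python3 snap.py 15 scene wrist
python3 - <<'E'
from mv import *
b=cv2.imread("pics/scene15.png")[220:335,340:480]
cv2.imwrite("pics/c17.png",cv2.resize(b,None,fx=5,fy=5,interpolation=cv2.INTER_CUBIC))
E
```

```text
clock: 18.52
eef_pos: [541.6, 218.4, 302.4]
tcp_rot: [3.108, -0.002, 1.765]
contact_force: [0.3, 0.5, -0.3]
opening: 0.843
{'clock': 18.5167, 'eef_pos': array([541.6198, 218.3707, 302.4126]), 'tcp_rot': array([ 3.1079, -0.0017,  1.7648]), 'contact_force': array([ 0.2541,  0.4994, -0.3378]), 'opening': 0.8429538566181856, 'qpos': array([ 0.3834,  0.2107,  1.666 , -0.0049,  1.2316, -1.3798])}
```

View pics/c17.png

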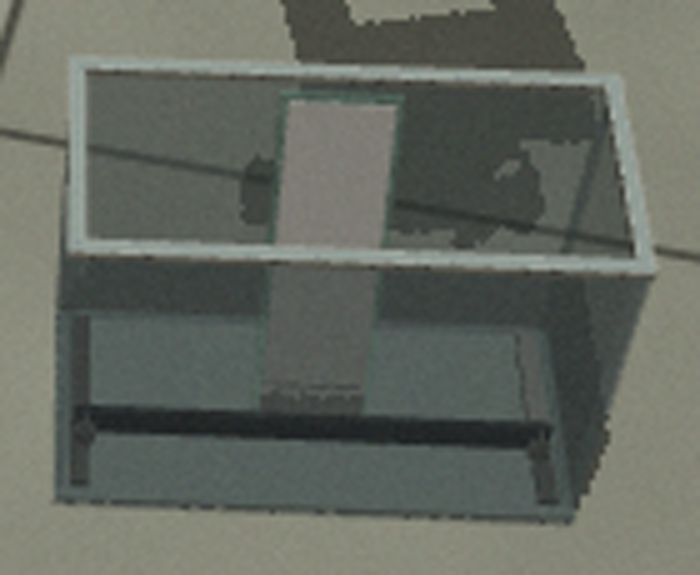

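View pics/wrist15.png

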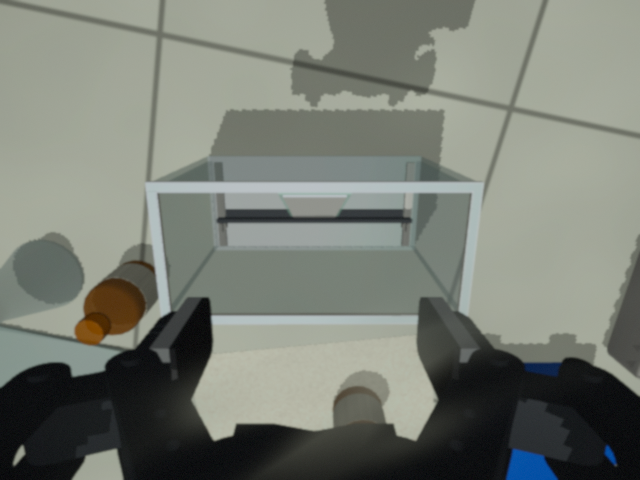

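Run:
```python
from mv import *
np.set_printoptions(precision=1,suppress=True)
W=load("wrist15");p=W["p"]
cv2.imwrite('pics/c18.png',cv2.resize(p[170:240,260:370],None,fx=7,fy=8,interpolation=cv2.INTER_CUBIC))
S=load("scene15")
f=lambda x,y:(x/5-.4+340,y/5-.4+220)
a=YAW;B=np.array([[np.cos(a),np.sin(a)],[-np.sin(a),np.cos(a)]])
for n,uv,z in(("topL back",f(283,91),160),("topR back",f(405,96),160),("botL",f(260,412),11.4),("botR",f(362,416),11.4),("lipL",f(100,408),20),("lipR",f(535,424),20)):
    print(n,B@(cast(S,uv,z)[0][:2]-O))
```

```text
topL back [-45.7 -24.1]
topR back [-45.3  25.3]
botL [  6.3 -21.4]
botR [ 6.3 22.7]
lipL [ 14.  -91.3]
lipR [13.2 95. ]
```

View pics/c18.png

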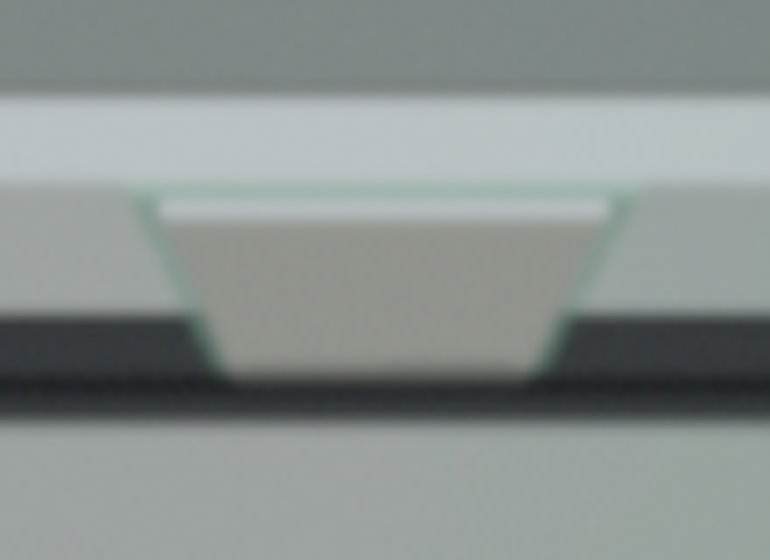

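```bash
python3 -m inch '[{"dp":[0,0,0],"angular":[0,0,0],"fingers":40},{"dp":[0,0,0],"angular":[0,0,0],"fingers":40},{"dp":[0,0,0],"angular":[0,0,0],"fingers":40}]'; python3 snap.py 16 top; python3 -c "
from rig import sign_off; print(sign_off())"
```

```text
clock: 18.87
eef_pos: [540.0, 217.7, 297.0]
tcp_rot: [3.115, -0.0, 1.765]
contact_force: [0.3, 1.0, -0.1]
opening: 0.844
{'clock': 18.8667, 'eef_pos': array([540.0243, 217.7372, 297.0228]), 'tcp_rot': array([ 3.1146, -0.0005,  1.7648]), 'contact_force': array([ 0.3254,  0.9995, -0.0883]), 'opening': 0.8437852758750435, 'qpos': array([ 0.3834,  0.2156,  1.6715, -0.0049,  1.2279, -1.3798])}
the job is handed in; nothing more can be done
None
```

The white-coated plate is leaning in the tank as asked, and I handed the job in at 18.9 s. I gripped it by its two side edges and carried it over to the tank. While still held, its foot met the lip at about 2–4 N and the ledge at about 5–7 N. I then tilted it back about the foot, opened the fingers so its back came to rest on the robot-side wall, and withdrew.

**Position:** The last pictures put the plate's upper back edge at tank x = -45.7 and -45.3 mm at its two ends, against the wall at -46. That makes it square to within about 0.4 mm over its width. The white face points to the middle of the tank.

**Foot:** The wrist picture shows the foot at the lip. The scene camera could not confirm this because the lip hides the foot from that side. The lip was first felt about 2 mm further on than the pictures predicted. I put that down to a small error in the plate's measured tilt in the grip.

**Other objects:** The arm stood clear at hand-in. I steered clear of the other plates, the bottle and the flask. The bottle and flask look undisturbed in the last wrist picture; I did not separately recheck the two plates left in the rack.

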